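Gather vial caps in one corner of the tote

ROBOT

A 7-joint arm with a two-finger parallel gripper is mounted at the origin on the work surface. World frame = base frame: x ahead of the robot, y to its left, z up, the work surface at z = 0. Lengths are in m, angles in rad, forces in N, time in s.
With the tool pointing down it reaches from about 0.4 to 0.85 m from the base axis. Payload 6.9 kg.
Tool frame: the origin (TCP) lies midway between the tips of the shut fingers; the grasp point (between the pads) lies 19 mm behind it (grip_point_offset is the distance from the TCP to the grasp point, in m); y points along the fingers, z is the direction in which the jaws open and shut, and the axes are right-handed (so a half turn about y gives the same grasp; the last joint's range is limited). The gripper opens to 85 mm and grips with 20 to 120 N. Pads are 22 mm wide; open, the fingers measure 114 mm over their backs; the gripper's body (76 mm by 85 mm) begins 54 mm behind the grasp point. The pads swing forward as they close: fully open they stand 13 mm farther back than shut.
Start: joints at [1.288, 0.507, -0.238, 1.5, 0.126, 1.149, -0.155], TCP at [0.236, -0.579, 0.231] pointing down, gripper open.
Joint ranges: [-3.08, 3.08], [-0.24, 2.05], [-1.43, 1.35], [0, 2.5], [-1.52, 4.66], [0.17, 1.96], [-2.89, 2.89]. Speed limits (rad/s): [2.39, 2.39, 3.14, 3.14, 3.14, 3.14, 3.14].

INTERFACE

Orientations are given as a unit quaternion [w, x, y, z].
In Python, from rig import * gives the robot as it stands.
- The arm moves only by the tool drive_tool, never from a script. Its argument "plan" is a list that holds one entry, the list of rows, each a list of 6 numbers: the shift along the tool's x, y, z in mm, then the turn, a rotation vector about the tool's x, y, z in degrees. In form: [[[dx, dy, dz, rx, ry, rz], ...]]. A call has 1 to 5 rows; each row shifts and turns the commanded pose from where the row before left it, along the tool's axes as they then stand; what a row does not reach is not made up. A row lasts 1/10 s, in which the tool goes at most 50 mm and 8.59 degrees, less where a joint would pass 70% of its speed; a pose out of reach is approached as far as the arm can. A call is refused whole if a number of a shift passes 50 or a number of a turn 8.59, either way. A call with a gripper value outside its range is refused whole. "gripper" is the opening in per cent of the stroke, from 0 (shut) to 100 (fully open), set as the call begins (left out, the last holds). The fingers move at their own pace and stop on an object; "grip_force" is the grip in N (left out, the last holds). Time passes only in rows, so rows that do not move let the fingers close. It gives the time, the measured TCP pose, the force and the opening at its end, in the units of the state.
- sense(): the state, without advancing time (a new reading comes with each control period).
- grab_frame(name): name is "scene" or "top" or "wrist"; returns (picture, depth): 420x560x3 uint8, red, green, blue; 420x560 float32, m along the optical axis (not along the pixel's ray), 0 where there is no reading.
- camera_params(name): a dict with "intrinsics" (3x3 intrinsics, pixels), "T" (4x4, takes a point from camera to world coordinates); the wrist camera has in their place "tool_from_camera" (4x4, takes a point from camera to tool coordinates, whose origin is the TCP and whose axes are the tool frame's). Camera axes: x right, y down, z forward; pixel columns grow to the right and rows downward; lengths in m; the calibration is good to about 2 mm. A picture is of the moment at which its call begins: read the wrist's pose just before it. camera_params takes no time and is no camera call.
- hand_in(): hands the job in, once; it reports no verdict.
Trained networks look in the newest picture that a camera, given by its name, has taken for a name from the list of things; names that differ only in an ending like _2 or _b are one class to them, and where a whole thing is asked for, a point or a joint stands for the part that bears it (a point fixed in the world has none). Each returns a list of dicts, best first, with "confidence" (0 to 1); they miss things now and then, are a little off and sometimes report something else, mostly with a low value. They report only what shows in the picture. A call takes as long as a camera call.
- recognise(camera, name): "bbox" ([left, top, right, bottom] in pixels, round what is visible of it).
The state is a dict: "time_s": time; "joint_positions": joint angles; "joint_vel": joint speeds; "joint_efforts": joint torques, N m; "tcp_pos": TCP position; "tool_rot": TCP orientation; "wrist_force": force on the tool from outside, world axes, zero at the start; "torque": the same for the moment, N m; "width": finger opening in m.
Only numpy, scipy, OpenCV 4.12 (cv2) and the standard library are available. Lean on these libraries where they do the work, as an engineer would, in place of code of your own. Each camera call takes 0.05 s, during which the arm holds its last target. There are 200 camera calls.

TASK

Press the dispenser's plunger all the way down to its stop, so that the cap waiting in its chute drops into the white tote with the other three. Then take the tote by the upright grip on its corner and raise that corner, the opposite corner staying on the bench, until the tote leans about 30 degrees and all four caps have slid together into the low corner. Finish holding the tote like that, in the gripper and not propped on anything else, with the caps at rest; leave the other things on the bench where they are.

Things in the scene. Friction and masses are not known exactly. Their poses are not given: they have to be found in the camera images.
- plunger (a joint): spring plunger of the cap dispenser: 0 m up, 0.016 m fully down at its stop. It slides straight down; the spring takes about 4.5 N to start and 8.5 N at the stop, and lifts it again when let go. The dispenser's gate is one piece with it: from about 0.011 m on, the waiting cap is free to slide off the chute (give it half a second).
- plunger_top (a point): centre of the top face of the plunger's black mushroom head, 38 mm diameter, about 231 mm above the bench with the plunger up. It stands on top of the dispenser's white column (70 x 65 mm, 195 tall).
- dispenser: white bench dispenser, fixed to the bench. Origin: on the bench, 17.5 mm in front of the column's centre line; its -y axis points the way its sloping steel chute runs (40 degrees down), z up. The chute's lip lies 85 mm along -y, 115 mm above the bench, over the tote's +y wall.
- tote: loose square tote of plain white plastic, about 300 g, 140 x 140 mm outside, 50 tall, walls and floor 4 thick, open on top. Origin: centre of its underside; x and y along its sides, z up through its mouth. The upright grip stands on the +x -y corner, the low corner is the opposite one (-x +y); the outer bottom edge of that corner is at (-70, +70, 0) mm.
- tote_grip (a point): point to grasp on the tote's upright grip: a white plastic lug on the tote's corner, 14 mm thick (across the tote's diagonal) and 30 mm wide (along the diagonal), whose top is 98 mm above the tote's underside. The point is on its middle, 78 mm above the underside, at (75.7, -75.7, 78) mm in the tote's frame. Axes as the tote's. Gripped firmly it does not pivot between the fingers: the gripper has to lean over with the tote as the corner rises, in an arc about the low corner.
- tote_low_corner (a point): inner bottom corner of the tote diagonally opposite the grip, on the tote's floor, at (-66, 66, 4) mm in the tote's frame. Axes as the tote's.
- cap1_center (a point): centre of a knurled polished steel vial cap, 20 mm diameter x 12 tall, 15 g; lies loose in the tote. It slides easily on the tote's floor: from about 7 degrees on the open floor, about 15 degrees along the walls.
- cap2_center (a point): centre of a knurled polished steel vial cap, 20 mm diameter x 12 tall, 15 g; lies loose in the tote. It slides easily on the tote's floor: from about 7 degrees on the open floor, about 15 degrees along the walls.
- cap3_center (a point): centre of a knurled polished steel vial cap, 20 mm diameter x 12 tall, 15 g; lies loose in the tote. It slides easily on the tote's floor: from about 7 degrees on the open floor, about 15 degrees along the walls.
- cap4_center (a point): centre of a knurled polished steel vial cap, 20 mm diameter x 12 tall, 15 g; waits at the gate in the dispenser's chute. It slides easily on the tote's floor: from about 7 degrees on the open floor, about 15 degrees along the walls.
- dish: bystander: closed clear petri dish, 64 dia x 17 tall mm; origin at the centre of its underside. Stays where it is.
- jar: bystander: small jar with white lid, 48 dia x 65 tall mm; origin at the centre of its underside. Stays where it is.
- bottle: bystander: amber bottle, 60 dia x 130 tall mm; origin at the centre of its underside. Stays where it is.
- rack: bystander: grey tube rack with capped tubes, 60 x 120 x 73 tall mm; origin at the centre of its underside. Stays where it is.
- mouse: bystander: black computer mouse, 60 dia x 30 tall mm; origin at the centre of its underside. Stays where it is.
- slidebox: bystander: grey slide box, 90 x 75 x 32 tall mm; origin at the centre of its underside. Stays where it is.

How it is judged:
On the way, in this order (a step that is already met when the one before it is completed fails the run):
1. the plunger is pressed fully down to its stop (value of joint plunger above 0.0145 m), for 0.1 s.
2. the tote is held tilted by the gripper, with all four caps in its low corner (angle between tote_grip's own z axis and vertical between 0.35 and 0.8 rad and distance between each of cap1_center, cap2_center, cap3_center, cap4_center and tote_low_corner below 0.065 m and contact force between the fingers and tote above 1 N and height (world z) of tote_low_corner below 0.03 m), for 0.2 s.
At the end, for the whole second after the job is handed in: Fingers hold the tote (1 N or more) tilted 20 to 46 deg, grip point above 120 mm, low inner corner below 30 mm, touching neither dispenser nor bystanders; all four cap centres within 65 mm of that corner; tote and caps at rest (under 30 mm/s); plunger back up (under 6 mm) (all of step 2 and height (world z) of tote_grip above 0.12 m and value of joint plunger below 0.006 m and linear speed of each of tote, cap1, cap2, cap3, cap4 below 0.03 m/s and contact force between tote and dispenser below 0.3 N and contact force between tote and dish below 0.3 N and contact force between tote and jar below 0.3 N and contact force between tote and bottle below 0.3 N and contact force between tote and rack below 0.3 N and contact force between tote and mouse below 0.3 N and contact force between tote and slidebox below 0.3 N); the arm keeps its last pose, push and grip.
It fails at once if one of the bystanders is shifted by more than 30 mm (distance of any of dish, jar, bottle, rack, mouse, slidebox from where it was at the start of the episode above 0.03 m).
It also fails if it takes over 50 s, if anything falls off the work surface, if the arm or the gripper's body presses on something with over 40 N, if the wrist force passes 120 N, or if a joint passes its speed limit or range.

## Working session

There is one attempt and no reset: what is moved stays moved. The work goes in short steps, Python scripts to look and compute and a tool call to move; the robot and the scene stay as the last step left them, time stands still between calls to the robot, and variables do not carry over. Pictures are saved under pics/ and viewed, about 8 in all and at most 12, crops included, and the job is handed in when it is done.

Besides the shell and the picture viewer there is one more tool, called after "Call:" by a JSON object that holds its "op" and its "data", one argument or row to a line. drive_tool: Moves the arm, as the interface text tells. Its arguments: {"type":"object","properties":{"plan":{"type":"array"},"gripper":{"type":"number"},"grip_force":{"type":"number"}},"required":["plan"]}

```bash
mkdir -p pics; ls; python3 - <<'E'
from rig import *
import cv2,numpy as np
s=sense();print(s['time_s'],s['tcp_pos'],s['tool_rot'],s['width'])
for n in ["scene","top"]:
    p,d=grab_frame(n);cv2.imwrite(f'pics/{n}0.png',p[:,:,::-1]);np.save(f'pics/{n}0.npy',d)
    c=camera_params(n);print(n,np.round(c['intrinsics'],1).tolist(),np.round(c['T'],3).tolist())
print(camera_params('wrist'))
for o in ['tote','plunger_top','dispenser','tote_grip']:
    print(o,recognise('top',o)[:2])
E
```

```text
pics
0.0 [ 0.23604714 -0.57815425  0.23041574] [ 0.13609953 -0.13639013  0.69448747 -0.69322565] 0.08541001479748692
scene [[524.9, 0.0, 284.0], [0.0, 524.9, 203.4], [0.0, 0.0, 1.0]] [[0.835, 0.441, -0.329, 0.964], [0.55, -0.68, 0.485, -0.609], [-0.01, -0.586, -0.81, 1.19], [0.0, 0.0, 0.0, 1.0]]
top [[467.4, 0.0, 290.9], [0.0, 467.4, 214.7], [0.0, 0.0, 1.0]] [[-0.012, -0.983, 0.182, 0.311], [-1.0, 0.011, -0.011, 0.002], [0.009, -0.182, -0.983, 1.309], [0.0, 0.0, 0.0, 1.0]]
{'intrinsics': array([[326.31437707,   0.        , 283.10898614],
       [  0.        , 326.31437707, 207.84034741],
       [  0.        ,   0.        ,   1.        ]]), 'tool_from_camera': array([[-1.35679369e-04,  9.60677043e-01,  2.77668150e-01,
        -7.08203560e-02],
       [-7.63863312e-04, -2.77668171e-01,  9.60676742e-01,
        -1.42852891e-01],
       [ 9.99999699e-01, -8.17564986e-05,  7.71499790e-04,
         1.03080882e-03],
       [ 0.00000000e+00,  0.00000000e+00,  0.00000000e+00,
         1.00000000e+00]])}
tote [{'bbox': [228.6, 187.8, 293.6, 263.1], 'confidence': 0.83}, {'bbox': [226.9, 221.0, 233.7, 228.7], 'confidence': 0.32}]
plunger_top [{'bbox': [175.9, 218.7, 192.2, 237.3], 'confidence': 0.67}]
dispenser [{'bbox': [173.4, 215.0, 235.0, 261.1], 'confidence': 0.72}, {'bbox': [264.6, 215.9, 277.8, 224.7], 'confidence': 0.72}]
tote_grip [{'bbox': [229.5, 189.1, 296.0, 260.6], 'confidence': 0.68}]
```

View pics/top0.png

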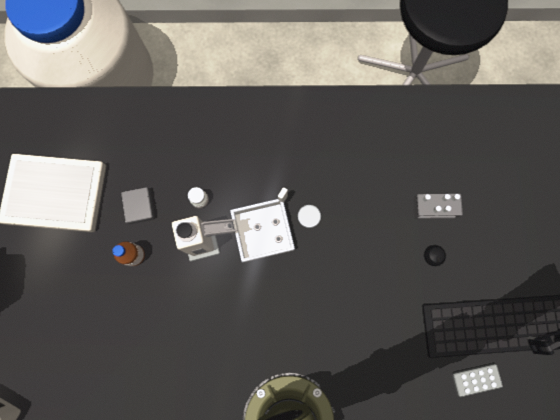

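View pics/scene0.png

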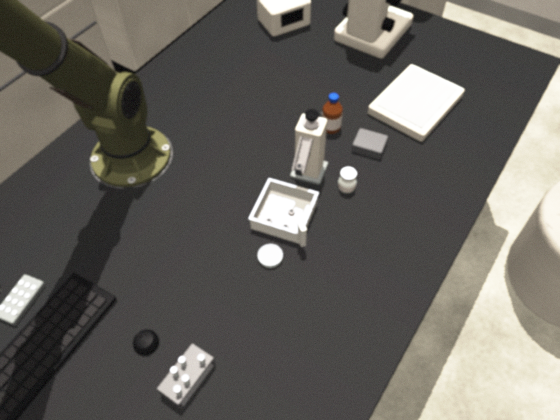

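```bash
cat > h.py <<'E'
from rig import *
import cv2,numpy as np
from scipy.spatial.transform import Rotation as R
def cloud(n,d,T=None):
    c=camera_params(n);K=c['intrinsics'];T=c['T'] if T is None else T
    v,u=np.mgrid[:d.shape[0],:d.shape[1]]
    P=np.stack([(u-K[0,2])/K[0,0]*d,(v-K[1,2])/K[1,1]*d,d],-1)
    P=P@T[:3,:3].T+T[:3,3];P[d==0]=np.nan;return P
def pose(s):
    T=np.eye(4);w=s['tool_rot'];T[:3,:3]=R.from_quat([w[1],w[2],w[3],w[0]]).as_matrix();T[:3,3]=s['tcp_pos'];return T
E
python3 - <<'E'
from h import *
for n,box in [('top',(150,160,340,290)),('scene',(230,90,400,280))]:
    d=np.load(f'pics/{n}0.npy');P=cloud(n,d);l,t,r,b=box
    Q=P[t:b,l:r].reshape(-1,3);Q=Q[~np.isnan(Q[:,0])]
    print(n,'bench z',np.median(Q[Q[:,2]<.015][:,2]))
    pl=Q[Q[:,2]>.218];print('plunger',pl.mean(0),np.percentile(pl[:,2],[5,50,95]),np.ptp(pl,0),len(pl))
    col=Q[(Q[:,2]>.185)&(Q[:,2]<.2)];print('col top',cv2.minAreaRect(col[:,:2].astype(np.float32)*1000))
    c=pl.mean(0)
    m=(np.linalg.norm(Q[:,:2]-c[:2],axis=1)>.06)&(np.linalg.norm(Q[:,:2]-c[:2],axis=1)<.30)
    rim=Q[m&(Q[:,2]>.042)&(Q[:,2]<.056)]
    np.save(f'pics/rim_{n}.npy',rim)
    lug=Q[m&(Q[:,2]>.085)&(Q[:,2]<.105)];print('lug/chute pts',len(lug)); 
    print(np.round(lug[np.argsort(lug[:,1])][:14],3).tolist())
    rr=rim[np.abs(rim[:,1]-(c[1]-.16))<.12]
    print('rim',cv2.minAreaRect(rr[:,:2].astype(np.float32)*1000),len(rr))
    import cv2 as _c
# top dispatch: bystander positions
d=np.load('pics/top0.npy');P=cloud('top',d)
for nm,(u,v) in dict(dish=(309,216),jar=(198,197),bottle=(122,252),box=(137,205)).items(): print(nm,np.round(P[v,u],3))
E
```

```text
top bench z 0.0009990944423360348
plunger [0.47747055 0.24102754 0.23142232] [0.22785428 0.23135311 0.23488412] [0.03619387 0.03763942 0.01481023] 208
col top ((479.96832275390625, 233.9711151123047), (70.90655517578125, 81.19596862792969), 13.034490585327148)
lug/chute pts 64
[[0.605, 0.001, 0.097], [0.602, 0.001, 0.096], [0.601, 0.001, 0.091], [0.608, 0.004, 0.094], [0.604, 0.004, 0.1], [0.6, 0.004, 0.102], [0.599, 0.004, 0.096], [0.596, 0.004, 0.098], [0.596, 0.004, 0.088], [0.607, 0.006, 0.099], [0.604, 0.006, 0.1], [0.602, 0.006, 0.095], [0.597, 0.007, 0.093], [0.594, 0.007, 0.097]]
rim ((509.03167724609375, 62.4107666015625), (150.99705505371094, 160.28550720214844), 12.933396339416504) 509
scene bench z 0.00010011085736705283
plunger [0.47755152 0.23640413 0.22970354] [0.22372082 0.23023209 0.23371288] [0.03573219 0.0400692  0.01571232] 149
col top ((478.0621337890625, 232.9097900390625), (70.74662017822266, 78.27576446533203), 14.230500221252441)
lug/chute pts 228
[[0.602, -0.004, 0.089], [0.605, -0.004, 0.1], [0.605, -0.003, 0.089], [0.602, -0.002, 0.091], [0.601, -0.002, 0.095], [0.607, -0.002, 0.103], [0.604, -0.001, 0.091], [0.598, -0.001, 0.096], [0.607, -0.001, 0.089], [0.601, -0.001, 0.097], [0.597, -0.001, 0.09], [0.6, 0.0, 0.1], [0.605, 0.001, 0.095], [0.602, 0.001, 0.101]]
rim ((513.114013671875, 62.19852066040039), (166.67306518554688, 165.02505493164062), 11.756352424621582) 594
dish [ 0.545 -0.063  0.02 ]
jar [0.591 0.239 0.072]
bottle [0.438 0.416 0.13 ]
box [0.579 0.416 0.033]
```

```bash
python3 - <<'E'
import cv2
a=cv2.imread('pics/top0.png')[170:290,150:340];a=cv2.resize(a,None,fx=4,fy=4,interpolation=cv2.INTER_CUBIC);cv2.imwrite('pics/topcrop.png',a)
E
```

```text
(no output)
```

View pics/topcrop.png

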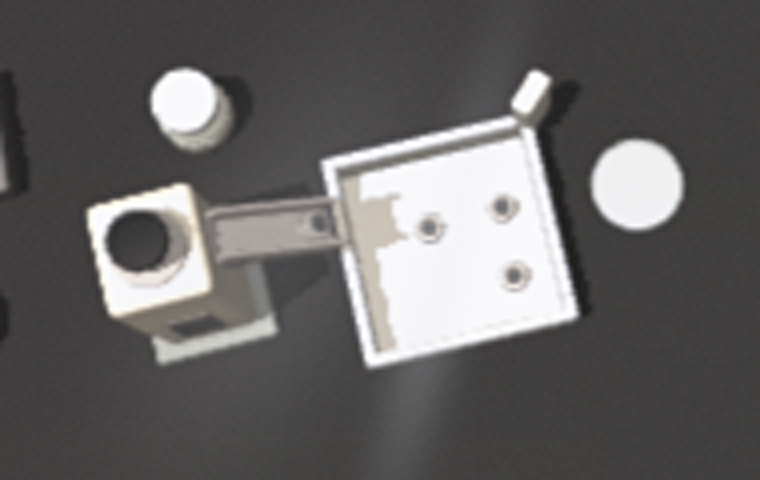

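```bash
cat >> h.py <<'E'
def rot(zaz,lean=0):  # tool y down, tool z at azimuth zaz deg; lean (deg) about tool z
    z=np.array([np.cos(np.radians(zaz)),np.sin(np.radians(zaz)),0]);y=np.array([0,0,-1.]);x=np.cross(y,z)
    return np.stack([x,y,z],1)@R.from_euler('z',lean,degrees=True).as_matrix()
def rows(T,wps,show=True):
    out=[]
    for p,Rt in wps:
        d=T[:3,:3].T@(np.array(p)-T[:3,3])*1000
        rv=np.degrees(R.from_matrix(T[:3,:3].T@Rt).as_rotvec())
        r=np.r_[np.round(d),np.round(rv,1)];out.append(r.tolist())
        T=T.copy();T[:3,3]+=T[:3,:3]@r[:3]/1000;T[:3,:3]=T[:3,:3]@R.from_rotvec(np.radians(r[3:])).as_matrix()
    if show:
        for i in range(0,len(out),5):print(out[i:i+5])
    return out
E
python3 - <<'E'
from h import *
T=pose(sense());print(np.round(T,3))
z=T[:3,2];az0=np.degrees(np.arctan2(z[1],z[0]));print('tool z az',az0,'q',sense()['joint_positions'])
a0=np.degrees(np.arctan2(T[1,3],T[0,3]));r0=np.hypot(T[0,3],T[1,3])
tgt=(.4775,.2385);a1=np.degrees(np.arctan2(tgt[1],tgt[0]));r1=np.hypot(*tgt)
for zf in (57.7,57.7-180):
    print('rel az: start',az0-a0,'press',zf-a1,'grasp',zf-0.4)
w=[];N=25
zf=57.7 if abs(57.7-az0)<180 else -122.3
for i in range(1,N+1):
    f=i/N;a=np.radians(a0+(a1-a0)*f);r=r0+(r1-r0)*f
    w.append(((r*np.cos(a),r*np.sin(a),.2304+.0696*min(1,f*5)),rot(az0+(zf-az0)*f)))
print(zf-az0);rows(T,w)
E
```

```text
[[-0.926 -0.     0.378  0.236]
 [-0.378  0.001 -0.926 -0.578]
 [ 0.    -1.    -0.001  0.231]
 [ 0.     0.     0.     1.   ]]
tool z az -67.78104469886716 q [ 1.28850657  0.50780496 -0.23755122  1.5004506   0.12573174  1.14890467
 -0.15477113]
rel az: start 0.006268258426104012 press 31.158952080635103 grasp 57.300000000000004
rel az: start 0.006268258426104012 press -148.84104791936488 grasp -122.7
125.48104469886717
[[-41.0, -13.0, -5.0, 0.0, -5.0, 0.0], [-41.0, -14.0, -4.0, 0.0, -5.0, -0.0], [-40.0, -14.0, -3.0, 0.0, -5.1, -0.0], [-41.0, -14.0, -3.0, 0.0, -5.0, -0.0], [-40.0, -14.0, -1.0, 0.0, -5.0, -0.0]]
[[-40.0, 0.0, -1.0, 0.0, -5.0, -0.0], [-40.0, 0.0, 0.0, 0.0, -5.0, -0.0], [-39.0, 0.0, 1.0, 0.0, -5.1, -0.0], [-39.0, 0.0, 2.0, 0.0, -5.0, -0.0], [-39.0, 0.0, 3.0, 0.0, -5.0, -0.0]]
[[-39.0, 0.0, 4.0, 0.0, -5.0, -0.0], [-38.0, 0.0, 4.0, 0.0, -5.0, -0.0], [-38.0, 0.0, 5.0, 0.0, -5.1, -0.0], [-38.0, 0.0, 6.0, 0.0, -5.0, -0.0], [-37.0, 0.0, 6.0, 0.0, -5.0, -0.0]]
[[-37.0, 0.0, 8.0, 0.0, -5.0, -0.0], [-36.0, 0.0, 8.0, 0.0, -5.0, -0.0], [-36.0, 0.0, 9.0, 0.0, -5.0, -0.0], [-36.0, 0.0, 9.0, 0.0, -5.1, -0.0], [-35.0, 0.0, 10.0, -0.0, -5.0, -0.0]]
[[-35.0, 0.0, 11.0, -0.0, -5.0, -0.0], [-34.0, 0.0, 12.0, -0.0, -5.0, -0.0], [-34.0, 0.0, 12.0, -0.0, -5.0, -0.0], [-34.0, 0.0, 12.0, -0.0, -5.1, -0.0], [-32.0, 0.0, 14.0, -0.0, -5.0, -0.0]]
```

Call:
{"op": "drive_tool", "data": {
  "plan": [
    [[-41,-13,-5,0,-5,0],[-41,-14,-4,0,-5,0],[-40,-14,-3,0,-5,0],[-41,-14,-3,0,-5,0],[-40,-14,-1,0,-5,0]]
  ],
  "gripper": 0
}}

```text
time_s: 0.8
tcp_pos: [0.4003, -0.4563, 0.3007]
tool_rot: [0.284, -0.284, 0.647, -0.647]
wrist_force: [0.6, 0.3, -0.1]
width: 0.0125
```

Call:
{"op": "drive_tool", "data": {
  "plan": [
    [[-40,0,-1,0,-5,0],[-40,0,0,0,-5,0],[-39,0,1,0,-5,0],[-39,0,2,0,-5,0],[-39,0,3,0,-5,0]]
  ]
}}

```text
time_s: 1.3
tcp_pos: [0.5105, -0.2939, 0.3002]
tool_rot: [-0.418, 0.418, -0.571, 0.571]
wrist_force: [0.2, -0.2, 1.1]
width: 0.0004
```

Call:
{"op": "drive_tool", "data": {
  "plan": [
    [[-39,0,4,0,-5,0],[-38,0,4,0,-5,0],[-38,0,5,0,-5,0],[-38,0,6,0,-5,0],[-37,0,6,0,-5,0]]
  ]
}}

```text
time_s: 1.8
tcp_pos: [0.5606, -0.1097, 0.3003]
tool_rot: [0.531, -0.531, 0.467, -0.467]
wrist_force: [0.9, 0.1, 0.6]
width: -0.0
```

Call:
{"op": "drive_tool", "data": {
  "plan": [
    [[-37,0,8,0,-5,0],[-36,0,8,0,-5,0],[-36,0,9,0,-5,0],[-36,0,9,0,-5,0],[-35,0,10,0,-5,0]]
  ]
}}

```text
time_s: 2.3
tcp_pos: [0.549, 0.0743, 0.3003]
tool_rot: [0.62, -0.62, 0.341, -0.341]
wrist_force: [-0.1, -0.7, 0.5]
width: 0.0001
```

Call:
{"op": "drive_tool", "data": {
  "plan": [
    [[-35,0,11,0,-5,0],[-34,0,12,0,-5,0],[-34,0,12,0,-5,0],[0,0,0,0,0,0],[0,0,0,0,0,0]]
  ]
}}

```text
time_s: 2.8
tcp_pos: [0.5147, 0.1764, 0.3004]
tool_rot: [-0.659, 0.659, -0.257, 0.258]
wrist_force: [-0.1, -0.0, -0.5]
width: -0.0001
```

```bash
python3 - <<'E'
from h import *
s=sense();T=pose(s)
p,d=grab_frame('wrist');cv2.imwrite('pics/w1.png',p[:,:,::-1])
c=camera_params('wrist');P=cloud('wrist',d,T@c['tool_from_camera'])
print(recognise('wrist','plunger_top'),recognise('wrist','tote_grip')[:1])
Q=P.reshape(-1,3);Q=Q[~np.isnan(Q[:,0])]
m=(np.linalg.norm(Q[:,:2]-[.4775,.239],axis=1)<.035)&(Q[:,2]>.222)&(Q[:,2]<.24);A=Q[m]
print('plunger',len(A),np.median(A,0),cv2.minEnclosingCircle(A[:,:2].astype(np.float32)*1000) if len(A) else 0)
L=Q[(np.linalg.norm(Q[:,:2]-[.601,.004],axis=1)<.03)&(Q[:,2]>.088)&(Q[:,2]<.106)]
print('lug',len(L), cv2.minAreaRect(L[:,:2].astype(np.float32)*1000) if len(L) else 0)
w=[((.4775,.2385,.26),rot(57.7))];rows(T,w)
E
```

```text
[{'bbox': [239.8, 80.9, 352.0, 208.9], 'confidence': 0.84}] [{'bbox': [141.3, 141.2, 290.5, 304.7], 'confidence': 0.75}]
plunger 2917 [0.47777256 0.24105996 0.23110119] ((478.2568359375, 240.93133544921875), 18.99997329711914)
lug 0 0
[[-69.0, 40.0, 20.0, 0.0, -10.4, 0.0]]
```

View pics/w1.png

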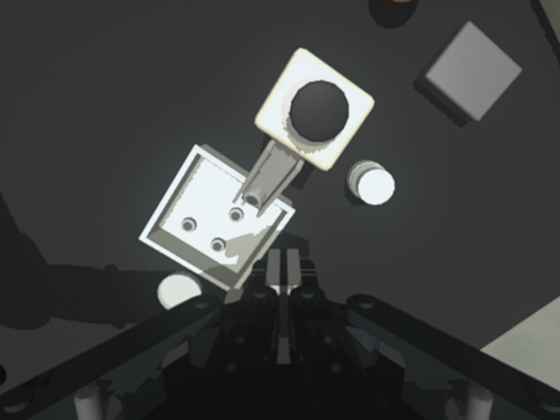

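Call:
{"op": "drive_tool", "data": {
  "plan": [
    [[-36,0,8,0,-5,0],[-35,20,11,0,-5.4,0],[0,20,0,0,0,0],[0,0,0,0,0,0],[0,0,0,0,0,0]]
  ]
}}

```text
time_s: 3.45
tcp_pos: [0.474, 0.2349, 0.2604]
tool_rot: [-0.678, 0.679, -0.198, 0.198]
wrist_force: [-0.2, -0.4, 0.2]
width: -0.0001
```

Call:
{"op": "drive_tool", "data": {
  "plan": [
    [[0,10,7,0,0,0],[0,15,0,0,0,0],[0,8,0,0,0,0],[0,6,0,0,0,0],[0,0,0,0,0,0]]
  ]
}}

```text
time_s: 3.95
tcp_pos: [0.478, 0.2421, 0.2215]
tool_rot: [0.679, -0.679, 0.197, -0.198]
wrist_force: [1.7, -0.3, 6.5]
width: 0.0004
```

Call:
{"op": "drive_tool", "data": {
  "plan": [
    [[0,4,0,0,0,0],[0,3,0,0,0,0],[0,1,0,0,0,0],[0,0,0,0,0,0],[0,0,0,0,0,0]]
  ]
}}

```text
time_s: 4.45
tcp_pos: [0.478, 0.2422, 0.2151]
tool_rot: [0.679, -0.679, 0.197, -0.199]
wrist_force: [-0.2, -2.8, 13.3]
width: -0.0001
```

Call:
{"op": "drive_tool", "data": {
  "plan": [
    [[0,1,0,0,0,0],[0,0,0,0,0,0],[0,0,0,0,0,0],[0,0,0,0,0,0],[0,0,0,0,0,0]]
  ]
}}

```text
time_s: 4.95
tcp_pos: [0.4781, 0.2423, 0.215]
tool_rot: [0.679, -0.679, 0.196, -0.199]
wrist_force: [-2.7, -5.0, 20.6]
width: -0.0
```

Call:
{"op": "drive_tool", "data": {
  "plan": [
    [[0,0,0,0,0,0],[0,0,0,0,0,0],[0,0,0,0,0,0]]
  ]
}}

```text
time_s: 5.25
tcp_pos: [0.4781, 0.2423, 0.215]
tool_rot: [0.679, -0.679, 0.196, -0.199]
wrist_force: [-2.6, -5.6, 21.0]
width: -0.0003
```

```bash
python3 - <<'E'
from h import *
p,d=grab_frame('wrist');q,e=grab_frame('top')
a=cv2.resize(q[170:290,150:340],(380,240),interpolation=cv2.INTER_CUBIC)
o=np.zeros((420,560+380,3),np.uint8);o[:,:560]=p;o[:240,560:]=a
cv2.imwrite('pics/press.png',cv2.resize(o,(800,357))[:,:,::-1]);print(sense()['tcp_pos'],sense()['wrist_force'])
E
```

```text
[0.47808338 0.24222406 0.2149541 ] [-2.05307545 -4.74793272 19.95373366]
```

View pics/press.png

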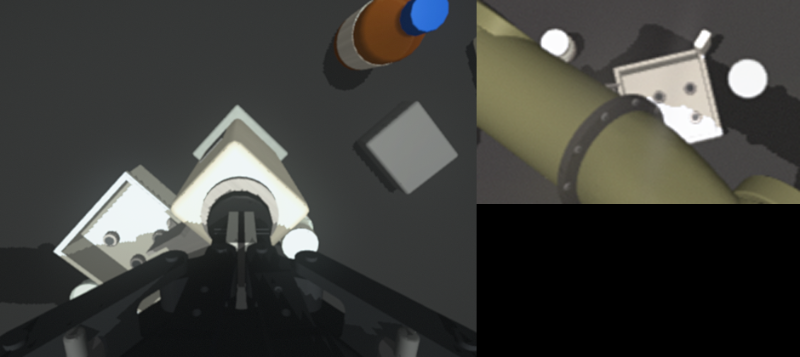

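```bash
python3 - <<'E'
from h import *
T=pose(sense());p0=T[:3,3].copy();p1=np.array([.478,.242,.29]);p2=np.array([.601,.005,.20]);Rt=rot(57.7)
w=[(p0+(p1-p0)*f,T[:3,:3]) for f in (.5,1)]+[(p1+(p2-p1)*f,Rt) for f in np.arange(1,9)/8]
print(np.degrees(np.arctan2(T[1,2],T[0,2])));rows(T,w)
E
```

```text
57.53319367124851
[[0.0, -38.0, -0.0, 0.0, 0.0, 0.0], [0.0, -37.0, -0.0, 0.0, 0.0, 0.0], [29.0, 11.0, -17.0, -0.1, -0.2, 0.2], [29.0, 12.0, -17.0, -0.0, 0.0, -0.0], [29.0, 11.0, -17.0, -0.0, 0.0, -0.0]]
[[29.0, 11.0, -16.0, -0.0, 0.0, -0.0], [28.0, 11.0, -17.0, -0.0, 0.0, -0.0], [29.0, 11.0, -17.0, -0.0, 0.0, -0.0], [29.0, 12.0, -17.0, -0.0, 0.0, -0.0], [29.0, 11.0, -17.0, -0.0, 0.0, -0.0]]
```

Call:
{"op": "drive_tool", "data": {
  "plan": [
    [[0,-38,0,0,0,0],[0,-37,0,0,0,0],[29,11,-17,0,0,0],[29,12,-17,0,0,0],[29,11,-17,0,0,0]]
  ]
}}

```text
time_s: 5.85
tcp_pos: [0.5236, 0.1514, 0.2534]
tool_rot: [-0.679, 0.679, -0.197, 0.197]
wrist_force: [0.2, 0.0, 1.1]
width: -0.0001
```

Call:
{"op": "drive_tool", "data": {
  "plan": [
    [[29,11,-16,0,0,0],[28,11,-17,0,0,0],[29,11,-17,0,0,0],[29,12,-17,0,0,0],[29,11,-17,0,0,0]]
  ],
  "gripper": 60
}}

```text
time_s: 6.35
tcp_pos: [0.6001, 0.0029, 0.1969]
tool_rot: [-0.679, 0.679, -0.197, 0.197]
wrist_force: [0.2, 0.7, 0.2]
width: 0.051
```

Call:
{"op": "drive_tool", "data": {
  "plan": [
    [[0,0,0,0,0,0],[0,0,0,0,0,0]]
  ]
}}

```text
time_s: 6.55
tcp_pos: [0.5995, 0.0037, 0.1968]
tool_rot: [0.679, -0.679, 0.198, -0.197]
wrist_force: [-0.5, 0.2, -0.3]
width: 0.0511
```

```bash
python3 - <<'E'
from h import *
s=sense();T=pose(s);print(s['tcp_pos'],s['width'],s['wrist_force'])
p,d=grab_frame('wrist');cv2.imwrite('pics/w2.png',p[:,:,::-1])
c=camera_params('wrist');P=cloud('wrist',d,T@c['tool_from_camera'])
Q=P.reshape(-1,3);Q=Q[~np.isnan(Q[:,0])]
L=Q[(np.linalg.norm(Q[:,:2]-[.601,.004],axis=1)<.03)&(Q[:,2]>.088)&(Q[:,2]<.106)]
print('lug',len(L), cv2.minAreaRect(L[:,:2].astype(np.float32)*1000) if len(L) else 0)
L=Q[(np.linalg.norm(Q[:,:2]-[.511,.061],axis=1)<.11)&(Q[:,2]>.04)&(Q[:,2]<.056)]
print('rim',len(L), cv2.minAreaRect(L[:,:2].astype(np.float32)*1000))
b=recognise('wrist','cap1_center');print(b)
for x in b:
    l,t,r,bb=map(int,x['bbox']);print(np.round(P[(t+bb)//2,(l+r)//2],3))
E
```

```text
[0.59954484 0.00369204 0.19675113] 0.05110833666820003 [-0.54985166  0.1878118  -0.2726073 ]
lug 687 ((595.2657470703125, 11.76462459564209), (13.306325912475586, 29.518630981445312), 57.79975509643555)
rim 4796 ((504.9107971191406, 68.4074478149414), (145.60020446777344, 145.6163787841797), 12.966676712036133)
[{'bbox': [224.0, 57.3, 249.0, 80.2], 'confidence': 0.84}]
[0.483 0.026 0.016]
```

View pics/w2.png

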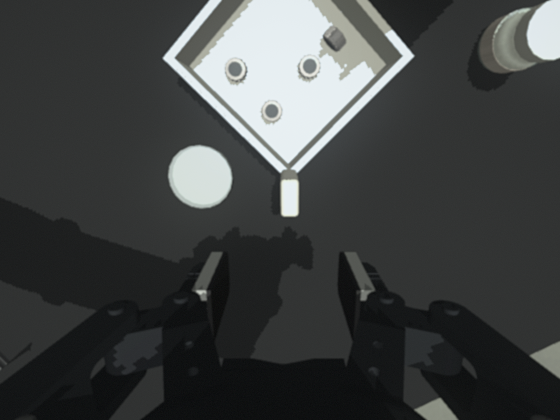

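Call:
{"op": "drive_tool", "data": {
  "plan": [
    [[-7,40,5,0,0,0],[0,45,0,0,0,0],[0,35,0,0,0,0],[0,16,0,0,0,0],[0,0,0,0,0,0]]
  ]
}}

```text
time_s: 7.15
tcp_pos: [0.5953, 0.0133, 0.0601]
tool_rot: [-0.679, 0.679, -0.198, 0.196]
wrist_force: [0.1, -0.4, 0.4]
width: 0.0514
```

Call:
{"op": "drive_tool", "data": {
  "plan": [
    [[0,0,0,0,0,0],[0,0,0,0,0,0],[0,0,0,0,0,0],[0,0,0,0,0,0],[0,0,0,0,0,0]]
  ],
  "gripper": 0,
  "grip_force": 60
}}

```text
time_s: 7.65
tcp_pos: [0.5975, 0.0124, 0.0634]
tool_rot: [0.679, -0.679, 0.196, -0.198]
wrist_force: [-0.5, -1.1, 5.6]
width: 0.0125
```

Call:
{"op": "drive_tool", "data": {
  "plan": [
    [[0,0,0,0,0,0],[0,0,0,0,0,0],[0,0,0,0,0,0]]
  ]
}}

```text
time_s: 7.95
tcp_pos: [0.5975, 0.0124, 0.0634]
tool_rot: [0.679, -0.679, 0.196, -0.199]
wrist_force: [-0.3, -0.2, 4.7]
width: 0.0133
```

```bash
cat > arc.py <<'E'
from h import *
# rows of lean steps about the low outer corner line, in the tool frame (constant because pivot is rigid to tool)
s=sense();T=pose(s);print(s['tcp_pos'],s['width'],s['wrist_force'])
piv=np.array([.5953,.0118,0])-np.array([.845,-.534,0])*np.sqrt(2)*.1457
pt=T[:3,:3].T@(piv-T[:3,3]);print('pivot in tool mm',pt*1000,'tool z',T[:3,2])
for sg in (1,-1):
    for st in (2,2.5,3):
        Rr=R.from_euler('z',sg*st,degrees=True).as_matrix()
        d=pt-Rr@pt  # new origin in old tool frame keeping pivot fixed
        print(sg*st,np.round(d*1000,2),'world',np.round(T[:3,:3]@d*1000,2))
E
python3 arc.py
```

```text
[0.59753177 0.01241645 0.06338044] 0.013328302720974851 [-0.25128852 -0.20746817  4.66542773]
pivot in tool mm [-207.70067106   62.78019019   -2.28719922] tool z [0.53617199 0.84410746 0.00148092]
2 [2.06 7.29 0.  ] world [ 1.77 -1.11 -7.28]
2.5 [2.54 9.12 0.  ] world [ 2.17 -1.36 -9.11]
3 [ 3.   10.96 -0.  ] world [  2.57  -1.61 -10.95]
-2 [-2.32 -7.21  0.  ] world [-1.98  1.24  7.2 ]
-2.5 [-2.94 -9.    0.  ] world [-2.51  1.58  8.99]
-3 [ -3.57 -10.78  -0.  ] world [-3.05  1.92 10.77]
```

Call:
{"op": "drive_tool", "data": {
  "plan": [
    [[-2.3,-7.2,0,0,0,-2],[-2.3,-7.2,0,0,0,-2],[-2.3,-7.2,0,0,0,-2],[-2.3,-7.2,0,0,0,-2],[0,0,0,0,0,0]]
  ]
}}

```text
time_s: 8.45
tcp_pos: [0.5876, 0.0193, 0.0917]
tool_rot: [-0.664, 0.691, -0.147, 0.245]
wrist_force: [1.3, -0.1, -2.0]
width: 0.0136
```

```bash
cat > chk.py <<'E'
from h import *
import sys
s=sense();T=pose(s);print(s['time_s'],s['tcp_pos'],s['width'],s['wrist_force'],s['torque'],'lean',np.degrees(np.arccos(-T[2,1])))
p,d=grab_frame('wrist');q,e=grab_frame('scene')
a=cv2.resize(q[80:290,200:400],(400,420),interpolation=cv2.INTER_CUBIC)
cv2.imwrite(f'pics/{sys.argv[1]}.png',cv2.resize(np.hstack([p,a]),(800,350))[:,:,::-1])
E
python3 chk.py t1
```

```text
8.45 [0.58757651 0.01932814 0.09170662] 0.013634889141907275 [ 1.25712436 -0.09112295 -2.02707928] [ 0.16297021 -0.13379485 -0.06857172] lean 8.18566233068292
```

View pics/t1.png

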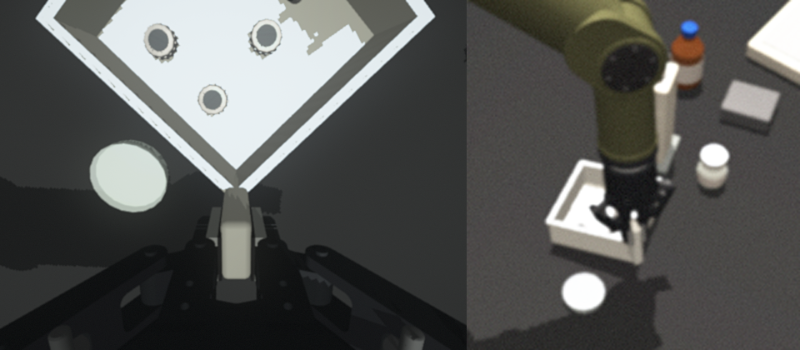

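Call:
{"op": "drive_tool", "data": {
  "plan": [
    [[-2.3,-7.2,0,0,0,-2],[-2.3,-7.2,0,0,0,-2],[-2.3,-7.2,0,0,0,-2],[-2.3,-7.2,0,0,0,-2],[-2.3,-7.2,0,0,0,-2]]
  ]
}}

```text
time_s: 9.05
tcp_pos: [0.5724, 0.0278, 0.1227]
tool_rot: [-0.64, 0.701, -0.089, 0.302]
wrist_force: [0.9, -0.6, -0.3]
width: 0.0132
```

Call:
{"op": "drive_tool", "data": {
  "plan": [
    [[-2.3,-7.2,0,0,0,-2],[-2.3,-7.2,0,0,0,-2],[-2.3,-7.2,0,0,0,-2],[0,0,0,0,0,0],[0,0,0,0,0,0]]
  ]
}}

```text
time_s: 9.55
tcp_pos: [0.5602, 0.0357, 0.1401]
tool_rot: [-0.623, 0.705, -0.052, 0.334]
wrist_force: [0.9, 0.4, 0.4]
width: 0.0132
```

Call:
{"op": "drive_tool", "data": {
  "plan": [
    [[-2.3,-7.2,0,0,0,-2],[-2.3,-7.2,0,0,0,-2],[-2.3,-7.2,0,0,0,-2],[-2.3,-7.2,0,0,0,-2],[0,0,0,0,0,0]]
  ]
}}

```text
time_s: 10.05
tcp_pos: [0.5425, 0.0471, 0.1622]
tool_rot: [-0.598, 0.707, -0.002, 0.377]
wrist_force: [3.7, -0.8, 1.0]
width: 0.0133
```

Call:
{"op": "drive_tool", "data": {
  "plan": [
    [[0,0,0,0,0,0],[0,0,0,0,0,0],[0,0,0,0,0,0],[0,0,0,0,0,0],[0,0,0,0,0,0]]
  ]
}}

```text
time_s: 10.55
tcp_pos: [0.5423, 0.0466, 0.1619]
tool_rot: [-0.598, 0.707, -0.003, 0.377]
wrist_force: [2.7, -1.4, 2.7]
width: 0.0131
```

```bash
cat > chk2.py <<'E'
from h import *
import sys
s=sense();T=pose(s);print(s['time_s'],s['tcp_pos'],s['width'],s['wrist_force'],s['torque'],'lean',np.degrees(np.arccos(-T[2,1])))
p,d=grab_frame('wrist');q,e=grab_frame('top');z,f=grab_frame('scene')
a=cv2.resize(z[80:290,200:400],(400,420),interpolation=cv2.INTER_CUBIC)
b=cv2.resize(q[170:290,150:340],(400,253),interpolation=cv2.INTER_CUBIC)
o=np.zeros((680,960,3),np.uint8);o[:420,:560]=p;o[:420,560:]=a;o[420:673,:400]=b
cv2.imwrite(f'pics/{sys.argv[1]}.png',cv2.resize(o,(800,567))[:,:,::-1])
# low corner in world, tote rigid to tool: tilt frame
g=T[:3,0]; # tool x ~ tote diagonal outward
up=-T[:3,1]
lug=T[:3,3]+up*.0146  # TCP was 63.4 mm above underside -> grip point 78
low=lug-g*(.0021)-g*(np.sqrt(2)*(.0757+.066))-up*(.074)
print('grip',lug,'low corner',low)
for n in ['cap1_center']:
    for cam in('wrist','top','scene'):
        D={'wrist':d,'top':e,'scene':f}[cam];P=cloud(cam,D,T@camera_params('wrist')['tool_from_camera'] if cam=='wrist' else None)
        for x in recognise(cam,n):
            l,t,r,bb=map(int,x['bbox']);w=P[(t+bb)//2,(l+r)//2];print(cam,x['confidence'],x['bbox'],np.round(w,3),np.round(np.linalg.norm(w-low),3))
E
python3 chk2.py t2
```

```text
10.55 [0.54233604 0.04663037 0.16190321] 0.013053085091345873 [ 2.69794009 -1.40377616  2.7029684 ] [-0.02638857 -0.46974877 -0.01348998] lean 32.02054570850755
grip [0.53580043 0.05077921 0.17428194] low corner [0.42402487 0.12183657 0.00417338]
scene 0.52 [246.0, 172.8, 313.6, 213.0] [0.458 0.112 0.025] 0.041
```

View pics/t2.png

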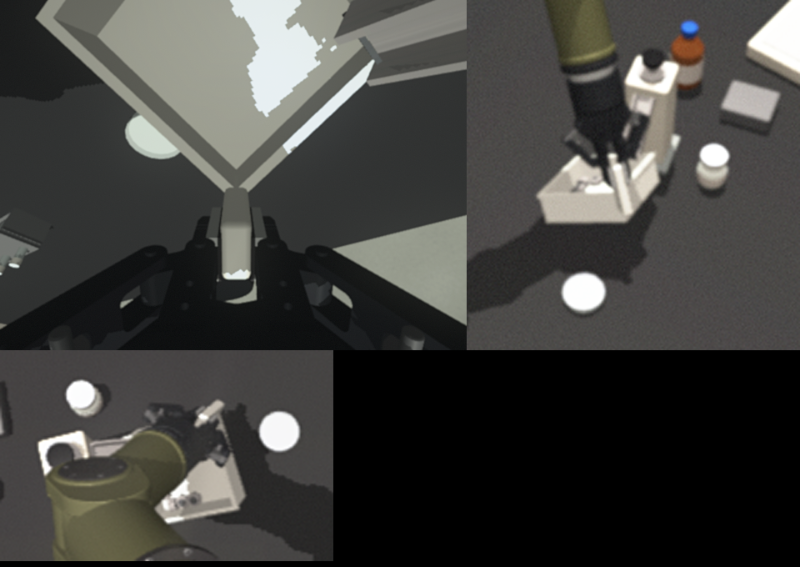

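```bash
python3 - <<'E'
from h import *
s=sense();T=pose(s)
z,f=grab_frame('scene');q,e=grab_frame('top');p,d=grab_frame('wrist')
a=z[150:225,235:345];b=q[185:275,210:300]
o=np.hstack([cv2.resize(a,(440,300),interpolation=cv2.INTER_CUBIC),cv2.resize(b,(300,300),interpolation=cv2.INTER_CUBIC)])
cv2.imwrite('pics/t3.png',o[:,:,::-1])
g=T[:3,0];up=-T[:3,1];lug=T[:3,3]+up*.0146
t=T[:3,2]
for cam,D,tc in(('scene',f,None),('top',e,None),('wrist',d,T@camera_params('wrist')['tool_from_camera'])):
    P=cloud(cam,D,tc).reshape(-1,3);P=P[~np.isnan(P[:,0])]
    A=(P-lug)  # tote coords
    gx=A@g+.107-.0021;hz=A@up+.078;ty=A@t
    X=(gx*1+ty)/np.sqrt(2);Y=(ty-gx)/np.sqrt(2)
    m=(abs(X)<.064)&(abs(Y)<.064)&(hz>.009)&(hz<.022)
    print(cam,m.sum())
    H=np.histogram2d(X[m]*1000,Y[m]*1000,bins=[np.arange(-70,71,10)]*2)[0].astype(int);print(H)
    # clearance: points above the rim over the tote footprint
    k=(abs(X)<.08)&(Y>.03)&(Y<.09)&(hz>.051)&(X<.06);print('above rim near +y wall: min gap mm',np.round(np.percentile(hz[k]*1000,[0,5,50]),0) if k.sum() else None,k.sum())
E
```

```text
scene 110
[[ 0  0  0  0  0  0  0  1  1  1  6  0  0  0]
 [ 0  0  0  0  0  0  0  2  4 10 10  9  3  1]
 [ 0  0  0  0  0  0  0  0  0  1  2  9  6  0]
 [ 0  0  0  0  0  0  0  0  0  0  0  5  8  2]
 [ 1  0  0  0  0  0  0  0  0  0  0  0  0  0]
 [ 0  0  0  0  0  0  0  0  0  0  0  0  0  0]
 [ 0  0  0  0  0  0  0  0  0  0  0  0  0  0]
 [ 0  0  0  0  0  0  0  0  0  0  0  0  0  0]
 [ 0  0  0  0  0  0  0  0  0  0  0  0  0  0]
 [ 0  0  0  0  0  0  0  0  0  0  0  0  0  0]
 [ 0  0  0  0  0  0  0  0  0  0  0  0  0  0]
 [ 0  0  0  0  0  0  0  0  0  0  0  0  0  0]
 [ 0  0  0  0  0  0  0  0  0  0  0  0  0  0]
 [ 0  0  1  1  2  4  0  4  4  1  4  2  3  2]]
above rim near +y wall: min gap mm [ 51.  60. 143.] 179
top 110
[[ 0  0  0  1  0  0  0  5  4  4  4  2  0  0]
 [ 0  0  0  1  0  1  0 16 13 13 12  5  0  0]
 [ 0  0  0  0  0  1  0  3  1  2  1  4  8  1]
 [ 0  0  1  0  0  0  0  1  0  0  0  0  0  0]
 [ 0  0  0  0  2  1  0  0  0  0  0  0  0  0]
 [ 0  0  0  1  0  1  0  0  0  0  0  0  0  0]
 [ 0  0  0  0  1  0  0  0  0  0  0  0  0  0]
 [ 0  0  0  0  0  0  0  0  0  0  0  0  0  0]
 [ 0  0  0  0  0  0  0  0  0  0  0 
[... 282 characters left out ...]
.] 5
wrist 1006
[[ 0  0  0  0  0  0  0  0  0  0  0  0  0  0]
 [ 0  0  0  0  0  0  0  0  0  0  0  0  0  0]
 [ 0  0  0  0  0  0  0  0  0  0  0  0  0  0]
 [ 0  0  0  0  0  0  0  0  0  0  0  0  0  0]
 [ 0  0  0  0  0  0  0  0  0  0  0  0  0  0]
 [ 1  0  0  0  0  0  0  0  0  0  0  0  0  0]
 [ 0  0  0  0  0  0  0  0  0  0  0  0  0  0]
 [ 2  0  0  0  0  0  0  0  0  0  0  0  0  0]
 [ 0  0  0  0  0  0  0  0  0  0  0  0  0  0]
 [ 2  0  0  0  0  0  0  0  0  0  0  0  0  0]
 [ 4  0  0  0  0  0  0  0  0  0  0  0  0  0]
 [ 8  0  0  0  0  0  0  0  0  0  0  0  0  0]
 [15  0  0  0  0  0  0  0  0  0  0  0  0  0]
 [35 67 68 71 74 86 82 87 92 94 88 96 34  0]]
above rim near +y wall: min gap mm [55. 69. 90.] 4619
```

View pics/t3.png

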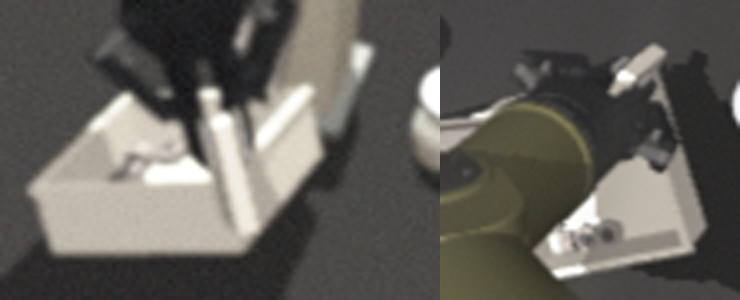

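```bash
cat > ext.py <<'E'
from h import *
s=sense();T=pose(s);print(s['time_s'],s['wrist_force'],s['width'],'lean',np.degrees(np.arccos(-T[2,1])))
g=T[:3,0];up=-T[:3,1];lug=T[:3,3]+up*.0146;t=T[:3,2]
for cam in('scene','top'):
    q,D=grab_frame(cam);P=cloud(cam,D);G=q.mean(2)
    A=P-lug;gx=A@g+.105;hz=A@up+.078;ty=A@t
    X=(gx+ty)/2**.5*1000;Y=(ty-gx)/2**.5*1000;hz=hz*1000
    m=(X<-28)&(X>-64)&(abs(Y)<64)&(hz>10)&(hz<25)
    print(cam,m.sum(),'Y pct',np.round(np.nanpercentile(Y[m],[1,5,10,50,90]),1),'hz',np.round(np.nanpercentile(hz[m],[5,50,95]),1))
    fl=(abs(X)<50)&(abs(Y)<50)&(hz<10)&(hz>-15);print(' floor hz',np.round(np.nanmedian(hz[fl]),1))
    w=(abs(Y)<60)&(X<-60)&(X>-80)&(hz>35)&(hz<58);print(' -x wall X',np.round(np.nanpercentile(X[w],[5,50,95]),1),' rim hz',np.nanpercentile(hz[w],95))
    w=(abs(X)<60)&(Y<-60)&(Y>-80)&(hz>44)&(hz<58);print(' -y wall rim Y',np.round(np.nanpercentile(Y[w],[5,50,95]),1),w.sum())
E
python3 ext.py
```

```text
11.0 [ 4.79960394 -1.937234    5.10922709] 0.013478581662437655 lean 32.03514762402555
scene 85 Y pct [ 4.8 12.2 17.1 42.2 57.9] hz [10.9 16.5 22.5]
 floor hz 4.7
 -x wall X [-76.  -71.1 -68.4]  rim hz 51.40754911315297
 -y wall rim Y [-74.5 -70.9 -65.2] 123
top 115 Y pct [-16.4   2.3   4.1  28.   49.9] hz [11.1 17.4 22.7]
 floor hz 4.7
 -x wall X [-74.  -68.8 -67.1]  rim hz 53.33911235452223
 -y wall rim Y [-71.  -67.9 -64.1] 60
```

```bash
python3 -c "
from h import *
print(hand_in());s=sense();print(s['time_s'],s['width'],s['wrist_force'])"
```

```text
the job is handed in; nothing more can be done
None
the job is handed in; nothing more can be done
```

I pressed the plunger to its stop, then gripped the tote by its lug and tilted it about the low corner, and handed the job in at about 11 s. It reported no verdict.

- **Plunger:** it stopped moving with the tool tip at z = 0.215 m while the force rose from 13 to 21 N. The fourth cap then showed in the tote, lying on its side.
- **Tilt and grip:** the last checks gave a lean of 32° and the fingers holding at 13.5 mm. The grip point was at about 174 mm and the low inner corner at about 4 mm, worked out from the gripper pose.
- **Caps:** seen from two cameras, the caps were gathered at the low corner. I estimate the farthest centre at 53–58 mm from it, against the 65 mm limit. The arm hid part of that corner, so I could not pick out all four caps one by one. I checked that they had stopped only by pictures about half a second apart.
- **Chute and other things:** I calculate about 35–40 mm between the tote wall and the chute lip. No other object on the bench looked moved in the pictures.
- **Plunger back up:** I assumed it rose with its spring and did not measure it.

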